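# Sound the socket and fit the third support post

### The arm

A 6-joint arm with a two-finger parallel gripper is mounted at the origin on the work surface. World frame = base frame: x ahead of the robot, y to its left, z up, the work surface at z = 0. Lengths are in mm, angles in rad, forces in N, time in s.
With the tool pointing down it reaches from about 400 to 925 mm from the base axis. Payload 12.5 kg.
Tool frame: the origin (TCP) lies at the very end of the fingers, on their centre line; the grasp point (between the pads) lies 19 mm behind it; z points along the fingers, x is the direction in which the jaws open and shut, and the axes are right-handed (so a half turn about z gives the same grasp; the last joint's range is limited). The gripper opens to 95 mm and grips with 3 to 60 N. Pads are 20 mm wide; open, the fingers measure 119 mm over their backs; the gripper's body (75 mm by 180 mm) begins 59 mm behind the grasp point.
Start: joints at [-1.323, 0.491, 1.559, -0, 1.092, -0.106], TCP at [216.564, -586.299, 214.661] pointing down, gripper open.
Joint ranges: [-3.1, 3.1], [-0.84, 2.19], [0.05, 2.79], [-1.13, 4.28], [0.06, 2.93], [-2.69, 2.69]. Speed limits (rad/s): [2.22, 2.22, 2.79, 3.14, 3.14, 3.14].

### API

Orientations are given as [roll, pitch, yaw] about the fixed x, y, z axes, in that order (R = Rz(yaw) Ry(pitch) Rx(roll)).
In Python, from cell import env gives the robot as it stands.
- The arm moves only by the tool arm_command, never from a script. Its argument "motion" is one flat list of numbers, 7 for each row, row after row: the opening, from -1 (shut) to 1 (fully open), then the shift along the tool's x, y, z in mm, then the turn, a rotation vector about the tool's x, y, z in degrees. In form: [fingers, dx, dy, dz, rx, ry, rz, fingers, dx, dy, dz, rx, ry, rz, ...]. A call has 1 to 20 rows; each row is the pose to reach, as a shift and turn from the pose commanded when the call began, along the tool's axes at that moment; what a row does not reach only later rows make up. A row lasts 1/10 s, in which the tool goes at most 50 mm and 8.59 degrees, less where a joint would pass 70% of its speed; a pose out of reach is approached as far as the arm can. A call with a gripper value outside its range is refused whole. The fingers move at their own pace and stop on an object; the grip force is fixed at half the most. Time passes only in rows, so rows that repeat a pose let the fingers close. It gives the time, the measured TCP pose, the force and the opening at its end, in the units of the state.
- env.state(): the state, without advancing time (a new reading comes with each control period).
- env.read_camera(name): name is "scene" or "top"; returns (picture, depth): 384x512x3 uint8, red, green, blue; 384x512 float32, mm along the optical axis (not along the pixel's ray), 0 where there is no reading.
- env.calibration(name): a dict with "fx", "fy", "cx", "cy" (pixels), "cam_to_world" (4x4, takes a point from camera to world coordinates). Camera axes: x right, y down, z forward; pixel columns grow to the right and rows downward; lengths in mm; the calibration is good to about 2 mm. A picture is of the moment at which its call begins. calibration takes no time and is no camera call.
- env.job_done(): hands the job in, once; it reports no verdict.
Trained networks look in the newest picture that a camera, given by its name, has taken for a name from the list of things; names that differ only in an ending like _2 or _b are one class to them, and where a whole thing is asked for, a point or a joint stands for the part that bears it (a point fixed in the world has none). Each returns a list of dicts, best first, with "confidence" (0 to 1); they miss things now and then, are a little off and sometimes report something else, mostly with a low value. They report only what shows in the picture. A call takes as long as a camera call. They do not tell look-alikes from the thing itself.
- env.recognise(camera, label): "location" ([column, row] in pixels, amid what is visible of it).
- env.silhouettes(camera, label): "region" (384x512 bool, what is visible of it) and "location" ([column, row] in pixels, amid what is visible of it).
- env.spot_point(camera, label): "location" ([column, row] in pixels: a listed point, or the origin of a listed thing).
The state is a dict: "t": time; "joints": joint angles; "qvel": joint speeds; "tau": joint torques, N m; "eef_pos": TCP position; "tcp_rot": TCP orientation; "ft_force": force on the tool from outside, world axes, zero at the start; "moment": the same for the moment, N m; "opening": opening from 0.0 (shut) to 1.0 (fully open).
Only numpy, scipy, OpenCV 4.12 (cv2) and the standard library are available. Lean on these libraries where they do the work, as an engineer would, in place of code of your own. Each camera call takes 0.05 s, during which the arm holds its last target.

### The job

The instrument foot needs its third support post, level with its two fixed studs, but the depth of its empty socket is not known. Take the depth rod from its stand, press it lightly on the bottom of the socket for a moment to feel how deep it is, and put the rod back upright in its stand. Then take from the rack only the post whose top will come level with the studs, lower it gently to the bottom of the socket and let go; never force the rod or a post against anything, and leave the other two posts and everything else on the bench where they are.

Things in the scene. Friction and masses are not known exactly. Their poses are not given: they have to be found in the camera images.
- foot: Instrument foot: fixed aluminium block 130 (x) x 140 (y) x 62 (z) mm, origin at the centre of its underside, z up. Two steel studs (14 mm thick, with a thin 24 mm washer) stand on its top at x = +40, y = +50 and -50 mm; their tops are 36 mm above its top face (98 mm above the bench). The empty socket is at x = -40, y = 0; two flat steel screw caps, 10 mm wide, lie at x = -50, y = +50 and -50 and are not sockets.
- socket (a point): Centre of the socket's mouth, on the foot's top face (62 mm above the bench). Round upright blind hole, 15.2 mm wide, with a flat hard bottom that is 22, 34 or 46 mm below the mouth: which one is unknown. A thin black dust wiper just inside the mouth hides the bottom from view and does not resist.
- rod: Steel depth rod, 122 mm long, 70 g: shaft 8 mm thick with a round tip, and from 77 to 122 mm above the tip an aluminium handle 18 mm thick. Origin at the tip, z along the rod towards the handle. It stands tip down in its stand, leaning up to 0.07 rad. More than 25 N on its round tip is too much; press with 2 to 8 N.
- rod_tip (a point): The very end of the rod's round tip.
- stand: Fixed grey block 60 x 60 x 40 mm, origin at the centre of its underside; the rod's hole is in its middle, 10 mm wide, 32 mm deep (floor 8 mm above the bench), open at the top.
- rack: Fixed white post rack 50 (x) x 140 (y) x 35 (z) mm, origin at the centre of its underside. Three holes 15.8 mm wide, 25 mm deep (floor 10 mm above the bench) at x = 0, y = -45, 0, +45 mm hold the three posts in any order; the heads stand in line along the rack's y, so grip across the row, along its x.
- post_a: Steel support post, 58 mm long overall, about 90 g: shank 14 mm thick with a slightly chamfered foot, and on top a round head 20 mm wide and 14 mm high. Origin at the centre of the foot, z up towards the head. On the socket's bottom its top comes level with the studs if the socket is 22 mm deep. More than 25 N on its foot is too much.
- post_b: Steel support post, 70 mm long overall, about 90 g: shank 14 mm thick with a slightly chamfered foot, and on top a round head 20 mm wide and 14 mm high. Origin at the centre of the foot, z up towards the head. On the socket's bottom its top comes level with the studs if the socket is 34 mm deep. More than 25 N on its foot is too much.
- post_c: Steel support post, 82 mm long overall, about 90 g: shank 14 mm thick with a slightly chamfered foot, and on top a round head 20 mm wide and 14 mm high. Origin at the centre of the foot, z up towards the head. On the socket's bottom its top comes level with the studs if the socket is 46 mm deep. More than 25 N on its foot is too much.
- dish: Bystander: closed flat glass dish, 90 mm across, 14 mm high; leave it alone.
- slide_box: Bystander: blue slide box 80 x 50 x 32 mm; leave it alone.
- beaker: Bystander: small glass beaker, 64 mm across, 80 mm high; leave it alone.
- bottle: Bystander: amber bottle, 60 mm across, 130 mm high; leave it alone.
- screwdriver: Bystander: screwdriver 170 mm long, lying along its x axis (origin near its middle); leave it alone.
- spacer: Bystander: loose steel ring, 32 mm across, 12 mm high; leave it alone.
- eraser: Bystander: white eraser 55 x 22 x 12 mm; leave it alone.
Not all that is in view belongs to the job. Of the things that look like the foot, the largest one is meant.

How it is judged:
By the outcome, as a careful person would: the job done as asked, in the order asked, and still so for the second after the job is handed in, with the robot touching nothing.
It also fails if it takes over 70 s, if anything falls off the work surface, if the arm or the gripper's body presses on something with over 40 N, if the wrist force passes 120 N, or if a joint passes its speed limit or range.

## Working session

There is one attempt and no reset: what is moved stays moved. The work goes in short steps, Python scripts to look and compute and a tool call to move; the robot and the scene stay as the last step left them, time stands still between calls to the robot, and variables do not carry over. Pictures are saved under pics/ and viewed, and the job is handed in when it is done.

Besides the shell and the picture viewer there is one more tool, called after ">>>" as name(argument=value, ...) on one line, values as JSON. arm_command: Moves the arm, as the interface text tells. Its arguments: {"type":"object","properties":{"motion":{"type":"array","items":{"type":"number"}}},"required":["motion"]}

```bash
ls; mkdir -p pics; python3 - <<'E'
from cell import env
import cv2,numpy as np
for n in("scene","top"):
    p,d=env.read_camera(n); cv2.imwrite(f"pics/{n}0.png",cv2.resize(p[:,:,::-1],(800,600),interpolation=cv2.INTER_CUBIC)); np.savez(f"{n}0.npz",p=p,d=d)
    c=env.calibration(n); print(n,c)
print(env.state())
E
```

```text
pics
scene {'fx': 408.83309105356267, 'fy': 408.83309105356267, 'cx': 254.17632104428114, 'cy': 193.10841444664845, 'cam_to_world': array([[-7.84490913e-01,  4.72193820e-01, -4.02003737e-01,
         1.02360972e+03],
       [ 6.19896966e-01,  5.78942454e-01, -5.29672906e-01,
         5.86156920e+02],
       [-1.73712422e-02, -6.64724478e-01, -7.46886610e-01,
         9.36027902e+02],
       [ 0.00000000e+00,  0.00000000e+00,  0.00000000e+00,
         1.00000000e+00]])}
top {'fx': 469.40959311727363, 'fy': 469.40959311727363, 'cx': 256.83430513586967, 'cy': 195.66005327450438, 'cam_to_world': array([[ 1.73813552e-03, -9.95567658e-01,  9.40319968e-02,
         4.15100313e+02],
       [-9.99913415e-01, -2.95682558e-03, -1.28226023e-02,
        -4.12316218e+00],
       [ 1.30438044e-02, -9.40015676e-02, -9.95486597e-01,
         1.77491742e+03],
       [ 0.00000000e+00,  0.00000000e+00,  0.00000000e+00,
         1.00000000e+00]])}
{'t': 0.1, 'joints': array([-1.32261257e+00,  4.91479444e-01,  1.55937727e+00, -2.38265117e-07,
        1.09173619e+00, -1.05606966e-01]), 'qvel': array([-0.00022382, -0.00196998,  0.00038719, -0.00267507, -0.00160449,
        0.0003796 ]), 'tau': array([ 4.55789952e-03, -6.13621116e+01, -2.58606863e+01,  6.94639608e-02,
        4.70130437e-02, -6.20625224e-05]), 'eef_pos': array([ 216.49814656, -586.07118212,  214.13638873]), 'tcp_rot': array([-3.14148743e+00,  9.94700091e-04, -1.21700544e+00]), 'ft_force': array([0.12907343, 0.53500806, 0.58612399]), 'moment': array([-0.07572239,  0.01130586,  0.05847949]), 'opening': 0.9970581772293668}
```

View pics/scene0.png

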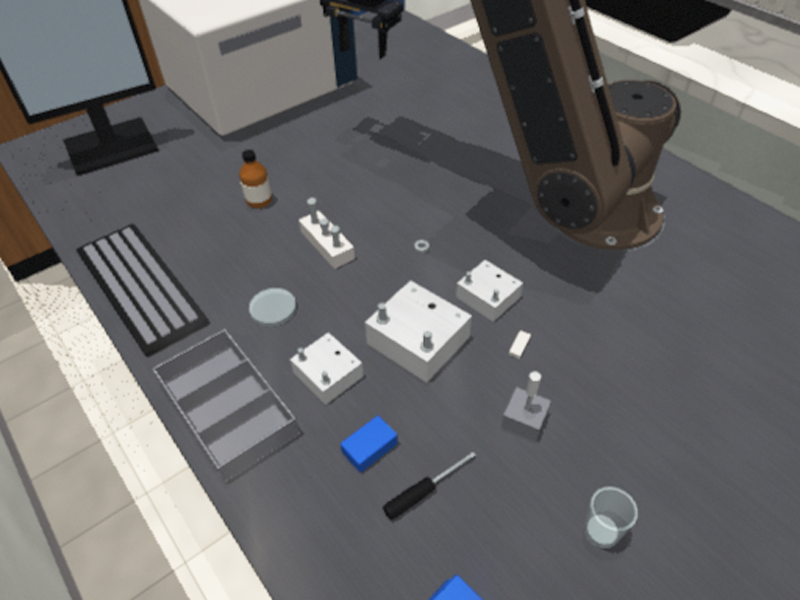

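View pics/top0.png

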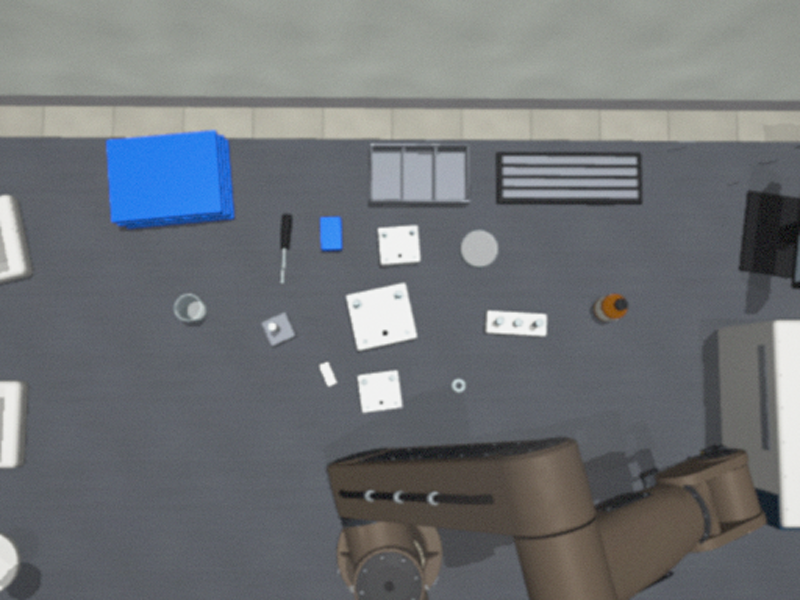

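The feet are at scene (418,328), (327,367) and (490,289) in the 800x600 view. The first is the largest, so it is the one meant. I'll take close crops of it, the rack and the stand.

```bash
python3 - <<'E'
import cv2,numpy as np
p=np.load("scene0.npz")["p"]; t=np.load("top0.npz")["p"]
def c(im,x0,y0,w,h,s,n): cv2.imwrite("pics/"+n,cv2.resize(im[y0:y0+h,x0:x0+w,::-1],None,fx=s,fy=s,interpolation=cv2.INTER_CUBIC))
c(p,225,170,90,75,8,"s_foot.png"); c(p,185,120,50,55,10,"s_rack.png"); c(p,315,230,45,55,10,"s_stand.png")
c(t,160,175,200,60,4,"t_row.png")
E
```

```text
(no output)
```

View pics/s_foot.png

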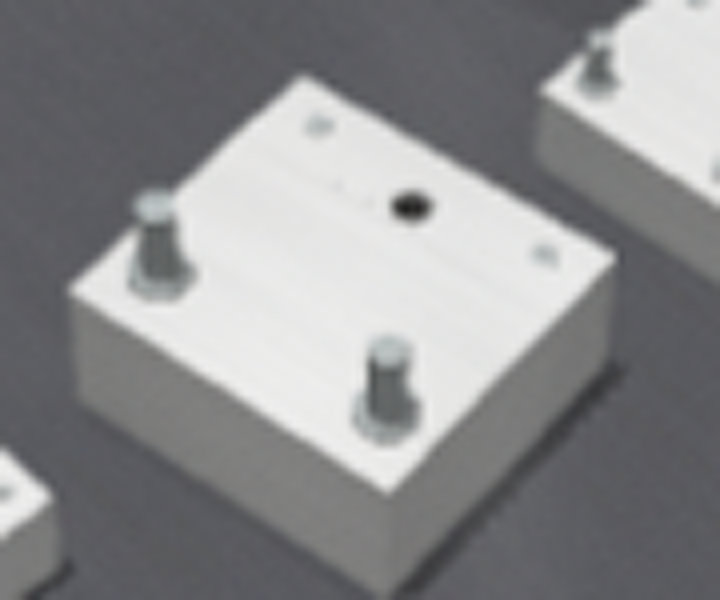

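View pics/s_rack.png

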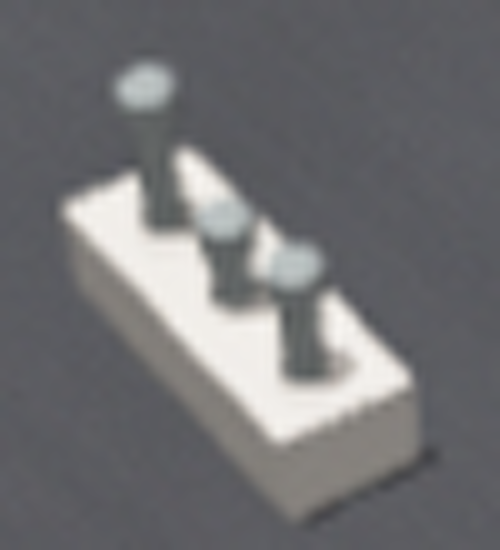

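View pics/s_stand.png

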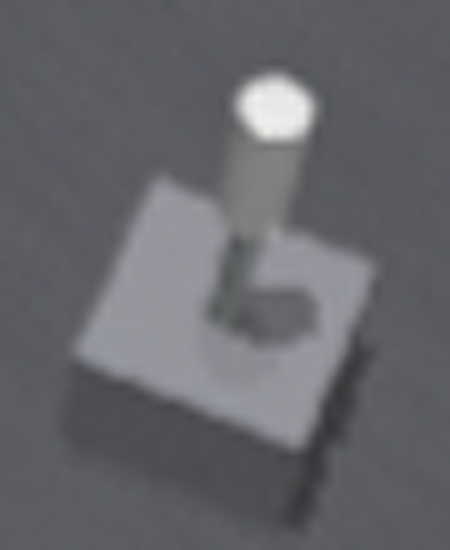

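View pics/t_row.png

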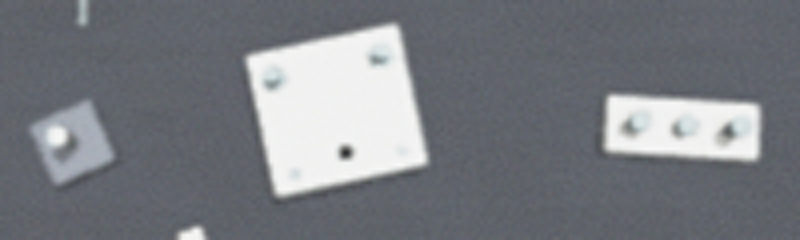

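Foot crop: the socket is at about (410,206), two pale caps at (318,125) and (543,253), and studs at (155,205) and (388,350), so this is the large foot. Next I'll fit the block poses to their edges.

```bash
cat > h.py <<'E'
import numpy as np,cv2,json
from cell import env
from scipy.optimize import least_squares
from scipy.ndimage import map_coordinates
C={n:env.calibration(n) for n in("scene","top")}
def proj(n,P):
    c=C[n];M=np.linalg.inv(c["cam_to_world"]);P=np.atleast_2d(P)@M[:3,:3].T+M[:3,3]
    return np.c_[c["fx"]*P[:,0]/P[:,2]+c["cx"],c["fy"]*P[:,1]/P[:,2]+c["cy"]]
def back(n,uv,z):
    c=C[n];u,v=uv;d=c["cam_to_world"][:3,:3]@np.array([(u-c["cx"])/c["fx"],(v-c["cy"])/c["fy"],1]);o=c["cam_to_world"][:3,3]
    return o+d*(z-o[2])/d[2]
def corners(q,w,l,z):
    x,y,a=q;R=np.array([[np.cos(a),-np.sin(a)],[np.sin(a),np.cos(a)]])
    xy=np.array([[-w,-l],[w,-l],[w,l],[-w,l]])/2@R.T+[x,y]
    return np.c_[xy,np.full(4,z)]
def fitblock(n,g,q,w,l,z,search=4):
    q=np.array(q,float)
    for it in range(8):
        s=search if it<3 else 2.5
        p=corners(q,w,l,z);pts=[];tg=[];nr=[]
        for i in range(4):
            a,b=p[i],p[(i+1)%4]
            for t in np.linspace(.08,.92,25):
                P=a+(b-a)*t;u=proj(n,P)[0];d=proj(n,b)[0]-proj(n,a)[0];d/=np.hypot(*d);nn=np.array([d[1],-d[0]])
                k=np.arange(-s,s+.01,.1);uv=u+k[:,None]*nn
                pr=map_coordinates(g,[uv[:,1],uv[:,0]],order=1)
                gr=np.abs(np.gradient(cv2.GaussianBlur(pr[None],(0,0),4)[0]))
                if gr.max()<.8: continue
                m=np.argmax(gr);sl=slice(max(0,m-8),m+9);e=(k[sl]*gr[sl]).sum()/gr[sl].sum()
                pts.append((i,t));tg.append(u+e*nn);nr.append(nn)
        tg=np.array(tg);nr=np.array(nr)
        def f(q):
            p=corners(q,w,l,z);P=np.array([p[i]+(p[(i+1)%4]-p[i])*t for i,t in pts])
            return ((proj(n,P)-tg)*nr).sum(1)
        r=least_squares(f,q,loss="soft_l1",f_scale=.2);q=r.x
    return q,np.median(np.abs(f(q))),len(pts)
E
cat > fit.py <<'E'
from h import *
I={n:np.load(f"{n}0.npz")["p"] for n in C}
ini={}
b=lambda u,v,z:back("top",(u/800*512,v/600*384),z)
foot=[*b(381,316,62)[:2],0.2];stand=[*b(278,329,40)[:2],0.4];rack=[*b(517,323,35)[:2],0]
for nm,q,w,l,z in(("foot",foot,130,140,62),("stand",stand,60,60,40),("rack",rack,50,140,35)):
  for n in C:
    g=cv2.cvtColor(I[n],cv2.COLOR_RGB2GRAY).astype(float)
    for a0 in np.arange(-.6,.61,.3):
      r=fitblock(n,g,[q[0],q[1],a0],w,l,z,6); print(nm,n,np.round(r[0],3),round(r[1],3),r[2])
E
python3 fit.py
```

```text
foot scene [545.063  29.973  -0.7  ] 1.129 66
foot scene [5.49121e+02 2.04660e+01 2.16000e-01] 0.202 100
foot scene [5.49125e+02 2.04650e+01 2.16000e-01] 0.201 100
foot scene [5.49126e+02 2.04660e+01 2.16000e-01] 0.2 100
foot scene [5.49125e+02 2.04650e+01 2.16000e-01] 0.201 100
foot top [ 5.39556e+02  1.57110e+01 -4.80000e-01] 1.319 58
foot top [5.53358e+02 2.16830e+01 2.17000e-01] 0.419 100
foot top [5.53366e+02 2.16830e+01 2.17000e-01] 0.419 100
foot top [5.53371e+02 2.16790e+01 2.17000e-01] 0.419 100
foot top [5.53371e+02 2.16890e+01 2.17000e-01] 0.419 100
stand scene [520.266 265.193  -1.134] 0.108 99
stand scene [ 5.20036e+02  2.61228e+02 -4.07000e-01] 1.326 74
stand scene [5.20267e+02 2.65192e+02 4.37000e-01] 0.106 99
stand scene [5.20274e+02 2.65192e+02 4.36000e-01] 0.101 99
stand scene [5.20267e+02 2.65193e+02 4.37000e-01] 0.108 99
stand top [524.354 266.047  -1.151] 0.088 100
stand top [5.24357e+02 2.66056e+02 4.20000e-01] 0.089 100
stand top [5.24352e+02 2.66044e+02 4.20000e-01] 0.088 100
stand top [5.24357e+02 2.66049e+02 4.20000e-01] 0.09 100
stand top [5.24356e+02 2.66051e+02 4.20000e-01] 0.091 100
rack scene [ 5.35271e+02 -3.01433e+02 -6.10000e-02] 0.217 97
rack scene [ 5.35269e+02 -3.01437e+02 -6.10000e-02] 0.217 97
rack scene [ 5.35274e+02 -3.01437e+02 -6.10000e-02] 0.215 97
rack scene [ 5.35273e+02 -3.01433e+02 -6.10000e-02] 0.217 97
rack scene [ 5.35275e+02 -3.01435e+02 -6.10000e-02] 0.215 97
rack top [ 5.39859e+02 -2.99888e+02 -6.00000e-02] 0.427 100
rack top [ 5.39847e+02 -2.99887e+02 -6.00000e-02] 0.428 100
rack top [ 5.39854e+02 -2.99891e+02 -5.90000e-02] 0.427 100
rack top [ 5.39838e+02 -2.99894e+02 -5.90000e-02] 0.428 100
rack top [ 5.39841e+02 -2.99892e+02 -5.90000e-02] 0.428 100
```

Edge fits agree between the cameras, apart from a constant offset of about (4.3, 1.2) mm from calibration. Next: the rod lean, the post heads and the camera height bias.

```bash
cat > m.py <<'E'
from h import *
for n in C:
    d=np.load(f"{n}0.npz")["d"];c=C[n]
    v,u=np.mgrid[:384,:512]; X=np.stack([(u-c["cx"])/c["fx"]*d,(v-c["cy"])/c["fy"]*d,d],-1)@c["cam_to_world"][:3,:3].T+c["cam_to_world"][:3,3]
    np.save(f"{n}X.npy",X)
    def zs(q,r,lo,hi):
        m=(d>0)&(np.hypot(X[...,0]-q[0],X[...,1]-q[1])<r)&(X[...,2]>lo)&(X[...,2]<hi);return m
    off=np.array([549.1,20.5])-[549.1,20.5] if n=="scene" else np.array([4.3,1.2])
    F=np.array([549.1,20.5])+off
    for nm,q,r in(("foot",F,30),("bench",F+[0,-110],20),("bench2",F+[0,110],15),("rackregion",np.array([535.3,-301.4])+off+[ -15,22],6)):
        m=zs(q,r,-30,120);print(n,nm,m.sum(),np.round(np.median(X[m][:,2]),2),np.round(X[m][:,2].std(),2))
    S=np.array([520.27,265.19])+off
    m=zs(S,25,120,150);print("rodtop",m.sum(),X[m].mean(0).round(1) if m.any() else"")
    a=-.06;R=np.array([[np.cos(a),-np.sin(a)],[np.sin(a),np.cos(a)]])
    for y in(-45,0,45):
        q=np.array([535.3,-301.4])+off+R@[0,y]
        m=zs(q,14,55,110);x=X[m];print("post",y,q.round(1),m.sum(),np.round(np.sort(x[:,2])[::-1][:12],1))
    env.read_camera(n)
    for l in("rod","rod_tip","post_a","socket"):
        print(l,[(np.round(r["location"],1),round(r["confidence"],2)) for r in env.spot_point(n,l)][:5])
E
python3 m.py
```

```text
scene foot 280 63.02 1.7
scene bench 49 0.76 1.63
scene bench2 75 1.07 1.68
scene rackregion 1 33.42 0.0
rodtop 55 [523.2 268.2 128.8]
post -45 [ 532.6 -346.3] 54 [95.3 94.3 93.8 93.7 93.4 93.3 93.3 93.2 93.1 92.8 92.7 92.1]
post 0 [ 535.3 -301.4] 35 [71.4 71.1 71.1 70.7 70.2 70.2 69.9 69.7 69.7 69.7 69.6 69.6]
post 45 [ 538.  -256.5] 43 [84.1 83.5 82.6 82.4 81.8 81.5 81.2 81.  81.  80.5 80.4 80.4]
rod [(array([338.5, 264.3]), 0.71), (array([335.5, 268.1]), 0.54)]
rod_tip [(array([338.8, 268.5]), 0.57), (array([332.4, 219.7]), 0.44)]
post_a [(array([199.3, 145.3]), 0.65), (array([216.1, 160.7]), 0.57), (array([209.4, 152.1]), 0.55)]
socket [(array([275.4, 194.8]), 0.97), (array([213. , 221.9]), 0.97)]
top foot 209 61.37 3.97
top bench 87 0.16 4.76
top bench2 50 -0.01 4.21
top rackregion 9 36.55 3.57
rodtop 21 [525.2 267.2 127.8]
post -45 [ 536.9 -345.1] 27 [99.  95.5 95.1 95.  94.5 93.1 92.5 92.4 92.  91.9 91.9 91.7]
post 0 [ 539.6 -300.2] 24 [75.  72.7 70.6 69.8 69.7 69.3 69.3 68.8 67.8 67.8 67.1 66.8]
post 45 [ 542.3 -255.3] 24 [87.  86.7 86.4 85.  83.9 82.7 81.9 81.8 80.8 80.4 80.3 79.7]
rod [(array([177.5, 211.5]), 0.62), (array([182.4, 159.8]), 0.35), (array([387.1, 197.3]), 0.16)]
rod_tip [(array([177.3, 214. ]), 0.43)]
post_a [(array([387.3, 197.3]), 0.64), (array([339.7, 209. ]), 0.57), (array([327.8, 207.7]), 0.55), (array([319.8, 205.1]), 0.48)]
socket [(array([245.4, 254.8]), 0.92), (array([256.2, 164.1]), 0.75), (array([246. , 215.7]), 0.59), (array([209.2, 240.8]), 0.29)]
```

```bash
cat > m2.py <<'E'
from h import *
def cen(n,uv,rad,f,I=None):
    I=np.load(f"{n}0.npz")["p"] if I is None else I
    g=I.astype(float).mean(2);v,u=np.mgrid[:384,:512];m=np.hypot(u-uv[0],v-uv[1])<rad
    w=f(g)*m;return np.array([(w*u).sum(),(w*v).sum()])/w.sum()
if __name__=="__main__":
    b=lambda t:(lambda g:np.clip(g-t,0,40))
    k=lambda t:(lambda g:np.clip(t-g,0,150))
    for n,uv in(("scene",(342.1,240.2)),("top",(174,209))):
        c=cen(n,uv,5,b(185));print(n,"rodtop",c.round(2),back(n,c,129.8).round(2))
    for n,uv in(("scene",(275.7,195.3)),("top",(246,213))):
        c=cen(n,uv,5,k(190));print(n,"socket",c.round(2),back(n,c,62).round(2))
    off={"scene":np.array([0,0]),"top":np.array([4.3,1.2])}
    for n in C:
        o=off[n];a=.2165;R=np.array([[np.cos(a),-np.sin(a)],[np.sin(a),np.cos(a)]])
        print("socket pred",np.array([549.12,20.46])+o+R@[-40,0], "stand",np.array([520.27,265.19])+o)
E
python3 m2.py
```

```text
scene rodtop [342.14 240.54] [521.01 265.58 129.8 ]
top rodtop [173.52 208.47] [524.54 266.53 129.8 ]
scene socket [275.94 195.41] [510.64  12.34  62.  ]
top socket [245.98 212.72] [514.2   13.36  62.  ]
socket pred [510.05378904  11.86749391] stand [520.27 265.19]
socket pred [514.35378904  13.06749391] stand [524.57 266.39]
```

The rod is nearly upright (lean under 0.01 rad). The posts along rack y are -45: c, 0: a, +45: b. Candidates for the foot are the large block (scene 267,210) and smaller look-alikes (209,235) and (313,185); I choose the large one. Now moving above the rod.

>>> arm_command(motion=[0.2, -300.7, -445.2, -25, 0, 0, -69.73, 0.2, -300.7, -445.2, -25, 0, 0, -69.73, 0.2, -300.7, -445.2, -25, 0, 0, -69.73, 0.2, -300.7, -445.2, -25, 0, 0, -69.73, 0.2, -300.7, -445.2, -25, 0, 0, -69.73, 0.2, -300.7, -445.2, -25, 0, 0, -69.73, 0.2, -300.7, -445.2, -25, 0, 0, -69.73, 0.2, -300.7, -445.2, -25, 0, 0, -69.73, 0.2, -300.7, -445.2, -25, 0, 0, -69.73, 0.2, -300.7, -445.2, -25, 0, 0, -69.73, 0.2, -300.7, -445.2, -25, 0, 0, -69.73, 0.2, -693.3, -582.7, 35, 0, 0, -69.73, 0.2, -693.3, -582.7, 35, 0, 0, -69.73, 0.2, -693.3, -582.7, 35, 0, 0, -69.73, 0.2, -693.3, -582.7, 35, 0, 0, -69.73, 0.2, -693.3, -582.7, 35, 0, 0, -69.73, 0.2, -693.3, -582.7, 35, 0, 0, -69.73, 0.2, -693.3, -582.7, 35, 0, 0, -69.73, 0.2, -693.3, -582.7, 35, 0, 0, -69.73, 0.2, -693.3, -582.7, 35, 0, 0, -69.73])

```text
t: 2.6
eef_pos: [522.2, 269.6, 178.9]
tcp_rot: [-3.141, 0.0, 0.003]
ft_force: [-0.3, -0.6, -0.7]
opening: 0.602
```

```bash
cat > snap.py <<'E'
import sys
from h import *
tag=sys.argv[1]
for n,box,s in(("scene",[int(x) for x in sys.argv[2].split(",")],8),):
    p,d=env.read_camera(n);np.savez(f"{n}{tag}.npz",p=p,d=d);x,y,w,h=box
    cv2.imwrite(f"pics/{n}{tag}.png",cv2.resize(p[y:y+h,x:x+w,::-1],None,fx=s,fy=s,interpolation=cv2.INTER_CUBIC))
s=env.state();print({k:np.round(s[k],4) for k in("t","eef_pos","tcp_rot","ft_force","opening")})
E
python3 snap.py 1 300,180,75,75
```

```text
{'t': np.float64(2.65), 'eef_pos': array([522.1607, 270.6078, 178.677 ]), 'tcp_rot': array([-3.1411e+00,  5.0000e-04,  3.4000e-03]), 'ft_force': array([-1.3051,  0.3989, -0.7694]), 'opening': np.float64(0.6004)}
```

View pics/scene1.png

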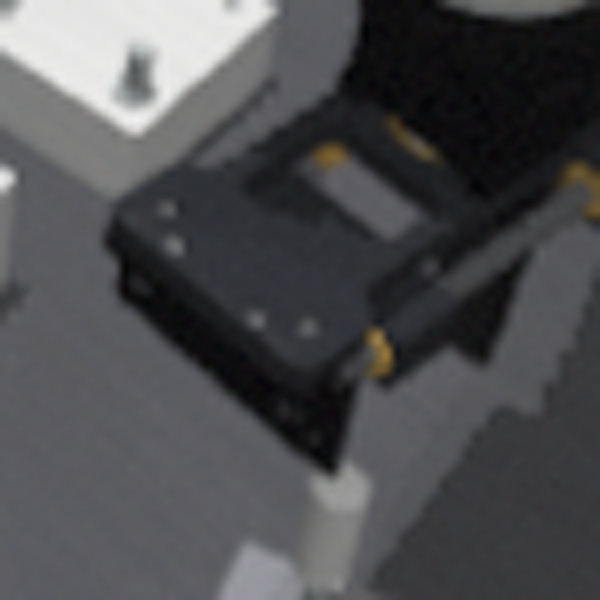

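The gripper occludes most of the view above the rod; the rod top shows at crop (340,485). I'll let it settle.

>>> arm_command(motion=[0.2, 0, 0, 0, 0, 0, 0, 0.2, 0, 0, 0, 0, 0, 0, 0.2, 0, 0, 0, 0, 0, 0])

```text
t: 2.95
eef_pos: [523.3, 264.8, 179.9]
tcp_rot: [3.142, -0.0, -0.001]
ft_force: [0.2, 0.3, 0.2]
opening: 0.602
```

```bash
python3 - <<'E'
from h import *
for i in range(2):
    p,d=env.read_camera("top")
    s=env.state();print({k:np.round(s[k],4) for k in("t","joints","eef_pos","tcp_rot","ft_force","opening")})
np.savez("top1.npz",p=p,d=d)
cv2.imwrite("pics/top1.png",cv2.resize(p[160:260,110:240,::-1],None,fx=6,fy=6,interpolation=cv2.INTER_CUBIC))
E
```

```text
{'t': np.float64(3.0), 'joints': array([ 3.5600e-01,  4.7320e-01,  1.6962e+00, -2.0000e-04,  9.7180e-01,
        3.5760e-01]), 'eef_pos': array([523.2968, 264.8238, 179.9342]), 'tcp_rot': array([ 3.1416e+00, -4.0000e-04, -1.5000e-03]), 'ft_force': array([-0.9101, -0.2202,  0.5436]), 'opening': np.float64(0.6001)}
{'t': np.float64(3.05), 'joints': array([ 3.5610e-01,  4.7330e-01,  1.6961e+00, -2.0000e-04,  9.7180e-01,
        3.5770e-01]), 'eef_pos': array([523.2954, 264.9019, 179.9234]), 'tcp_rot': array([ 3.1416e+00, -4.0000e-04, -1.5000e-03]), 'ft_force': array([-0.6266, -0.1964, -0.4065]), 'opening': np.float64(0.5998)}
```

View pics/top1.png

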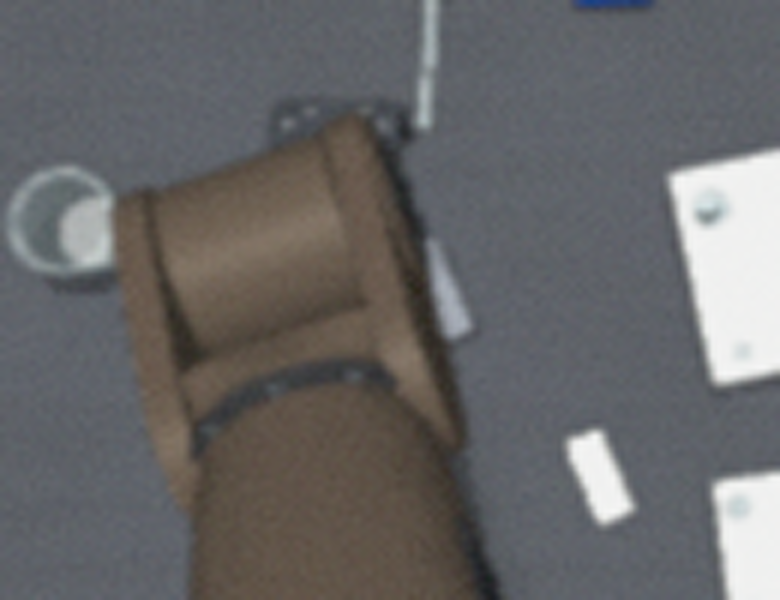

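>>> arm_command(motion=[0.2, 0, 0, 20, 0, 0, 0, 0.2, 0, 0, 45, 0, 0, 0, 0.2, 0, 0, 68, 0, 0, 0, 0.2, 0, 0, 82, 0, 0, 0, 0.2, 0, 0, 89, 0, 0, 0, 0.2, 0, 0, 89, 0, 0, 0, 0.2, 0, 0, 89, 0, 0, 0])

```text
t: 3.75
eef_pos: [523.4, 266.0, 91.3]
tcp_rot: [-3.141, -0.001, -0.0]
ft_force: [-0.3, -0.0, -0.2]
opening: 0.6
```

```bash
python3 snap.py 2 300,195,75,75
```

```text
{'t': np.float64(3.8), 'eef_pos': array([523.4428, 266.0453,  91.5194]), 'tcp_rot': array([-3.1412e+00, -1.3000e-03, -1.0000e-04]), 'ft_force': array([-0.3996, -0.3933,  0.116 ]), 'opening': np.float64(0.6015)}
```

View pics/scene2.png

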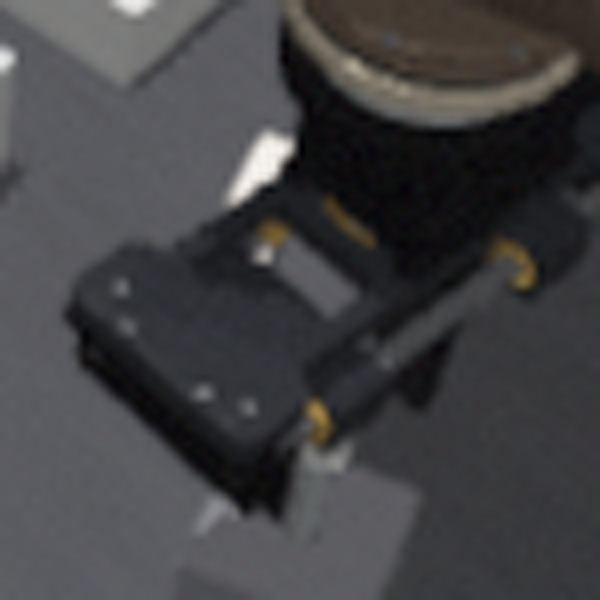

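>>> arm_command(motion=[-0.3, 0, 0, 0, 0, 0, 0, -0.4, 0, 0, 0, 0, 0, 0, -0.5, 0, 0, 0, 0, 0, 0, -1, 0, 0, 0, 0, 0, 0, -1, 0, 0, 0, 0, 0, 0, -1, 0, 0, 0, 0, 0, 0, -1, 0, 0, 0, 0, 0, 0])

```text
t: 4.5
eef_pos: [523.1, 266.0, 90.6]
tcp_rot: [3.142, -0.0, 0.0]
ft_force: [-0.4, -0.3, -0.0]
opening: 0.184
```

```bash
python3 snap.py 3 300,195,75,75
```

```text
{'t': np.float64(4.55), 'eef_pos': array([523.0491, 265.9465,  90.5935]), 'tcp_rot': array([ 3.1415e+00, -1.0000e-04,  0.0000e+00]), 'ft_force': array([0.5553, 0.0591, 0.5599]), 'opening': np.float64(0.1867)}
```

View pics/scene3.png

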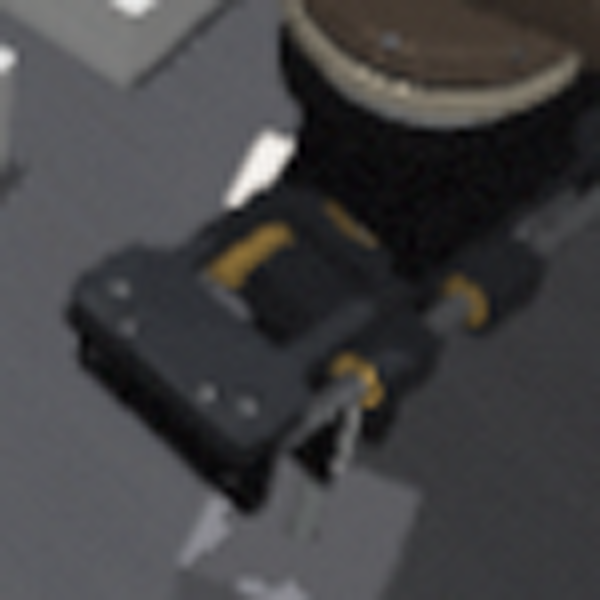

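Gripped (17.8 mm opening, lateral force about zero). Lifting.

>>> arm_command(motion=[-1, 0, 0, -6, 0, 0, 0, -1, 0, 0, -18, 0, 0, 0, -1, 0, 0, -40, 0, 0, 0, -1, 0, 0, -70, 0, 0, 0, -1, 0, 0, -100, 0, 0, 0, -1, 0, 0, -118, 0, 0, 0, -1, 0, 0, -124, 0, 0, 0, -1, 0, 0, -124, 0, 0, 0, -1, 0, 0, -124, 0, 0, 0])

```text
t: 5.45
eef_pos: [522.6, 265.8, 213.9]
tcp_rot: [3.141, 0.001, -0.0]
ft_force: [-0.3, -0.4, -0.9]
opening: 0.187
```

```bash
python3 snap.py 4 300,195,75,75
```

```text
{'t': np.float64(5.5), 'eef_pos': array([522.5324, 265.7734, 213.5834]), 'tcp_rot': array([3.1409e+00, 1.6000e-03, 1.0000e-04]), 'ft_force': array([-0.8958, -0.0473, -0.9976]), 'opening': np.float64(0.1878)}
```

View pics/scene4.png

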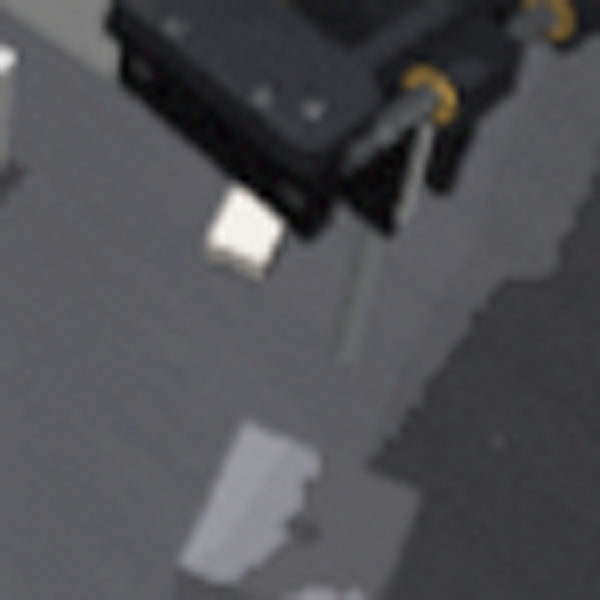

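The rod hangs from the jaws, tip at crop (347,358). I'll compare that with the prediction.

```bash
python3 - <<'E'
from h import *
print(back("scene",(342.9,239.3),131.2).round(1))
for z in(131.2,150,160): print(proj("scene",[522.6,265.8,z]).round(1),(proj("scene",[522.6,265.8,z])[0]-[299.5,194.5])*8)
E
```

```text
[517.9 264.8 131.2]
[[341.8 240.6]] [338.60373571 368.83915473]
[[343. 236.]] [347.76462346 331.75001667]
[[343.6 233.4]] [352.74768765 311.57538285]
```

```bash
python3 - <<'E'
from h import *
P=[np.load(f"scene4.npz")["p"].astype(float)]
for i in range(3): P.append(env.read_camera("scene")[0].astype(float))
P=np.mean(P,0); np.save("avg4.npy",P)
B=np.load("scene0.npz")["p"].astype(float)
c=P[220:250,330:360]; c=np.clip((c-60)*3,0,255).astype(np.uint8)
im=cv2.resize(c[:,:,::-1],None,fx=20,fy=20,interpolation=cv2.INTER_NEAREST)
for z in range(125,200,5):
    u=(proj("scene",[522.6,265.8,z])[0]-[329.5,219.5])*20; cv2.circle(im,tuple(int(x) for x in u),2,(0,0,255),-1)
cv2.imwrite("pics/rod4.png",im)
print(env.state()["eef_pos"],env.state()["t"])
E
```

```text
[522.7276671  265.81123135 213.6519591 ] 5.65
```

View pics/rod4.png

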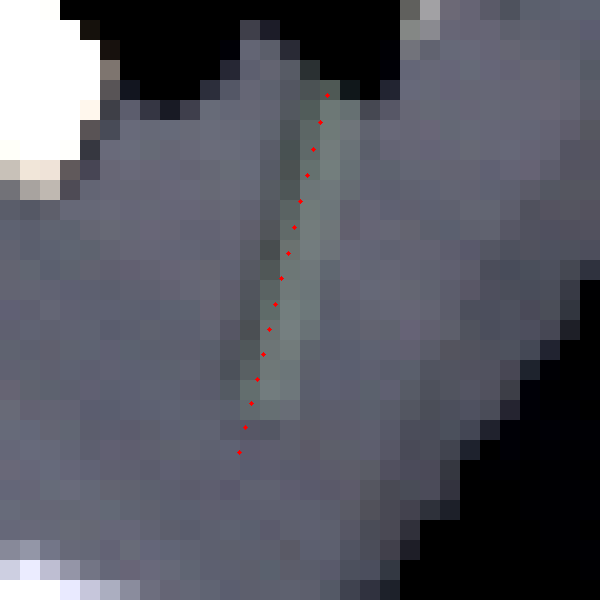

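The rod is nearly upright in the grip, within about 0.02 rad and 1 mm of prediction. Now moving over the socket.

>>> arm_command(motion=[-1, -1, 25, 0, 0, 0, 0, -1, -3, 70, 0, 0, 0, 0, -1, -5, 120, 0, 0, 0, 0, -1, -7, 170, 0, 0, 0, 0, -1, -9, 215, 0, 0, 0, 0, -1, -10, 240, 0, 0, 0, 0, -1, -10.5, 253, 0, 0, 0, 0, -1, -10.5, 253, 20, 0, 0, 0, -1, -10.5, 253, 40, 0, 0, 0, -1, -10.5, 253, 52, 0, 0, 0, -1, -10.5, 253, 56, 0, 0, 0, -1, -10.5, 253, 56, 0, 0, 0, -1, -10.5, 253, 56, 0, 0, 0, -1, -10.5, 253, 56, 0, 0, 0])

```text
t: 7.05
eef_pos: [512.8, 13.1, 159.3]
tcp_rot: [3.141, -0.001, 0.0]
ft_force: [-0.2, 0.3, -0.4]
opening: 0.188
```

```bash
python3 snap.py 5 240,160,75,75
```

```text
{'t': np.float64(7.1), 'eef_pos': array([512.7751,  13.0197, 159.2449]), 'tcp_rot': array([ 3.1414e+00, -1.2000e-03,  2.0000e-04]), 'ft_force': array([-0.3446,  0.1019, -0.8224]), 'opening': np.float64(0.1814)}
```

View pics/scene5.png

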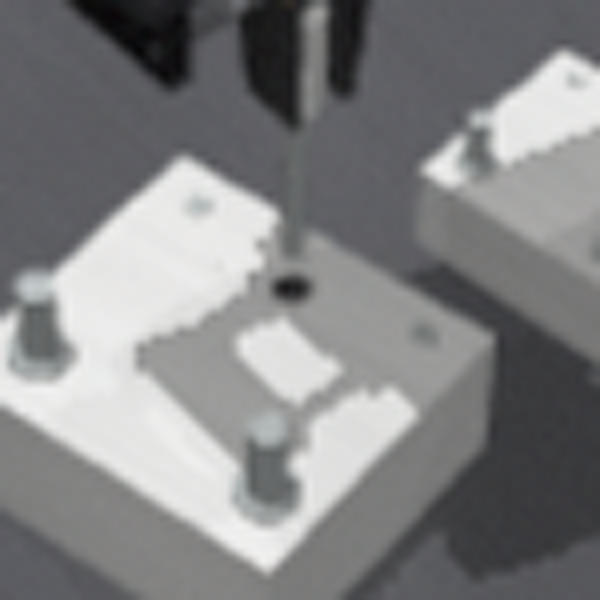

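```bash
cat > ov.py <<'E'
from h import *
import sys
f,x,y,zt,out=sys.argv[1],float(sys.argv[2]),float(sys.argv[3]),float(sys.argv[4]),sys.argv[5]
P=np.load(f)["p"].astype(float)
u0,v0=[int(t) for t in sys.argv[6].split(",")]
c=np.clip((P[v0:v0+30,u0:u0+30]-20)*1.3,0,255).astype(np.uint8)
im=cv2.resize(c[:,:,::-1],None,fx=20,fy=20,interpolation=cv2.INTER_NEAREST)
def dr(Q,col):
    for p in proj("scene",Q): cv2.circle(im,tuple(int(t) for t in (p-[u0-.5,v0-.5])*20),2,col,-1)
a=np.linspace(0,2*np.pi,24)
dr(np.c_[x+7.6*np.cos(a),y+7.6*np.sin(a),np.full(24,62)],(0,0,255))
dr(np.array([[x,y,62]]),(0,0,255))
dr(np.array([[x,y,zt+k] for k in range(0,40,4)]),(0,255,0))
s=np.array([[x,y,zt+4]]);c2=proj("scene",s)[0];r=4*408.8/np.linalg.norm(s[0]-C["scene"]["cam_to_world"][:3,3])
cv2.circle(im,tuple(int(t) for t in (c2-[u0-.5,v0-.5])*20),int(r*20),(255,0,0),1)
cv2.imwrite(out,im)
E
python3 ov.py scene5.npz 510.3 12.1 76.5 pics/ov5.png 260,175
```

```text
(no output)
```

View pics/ov5.png

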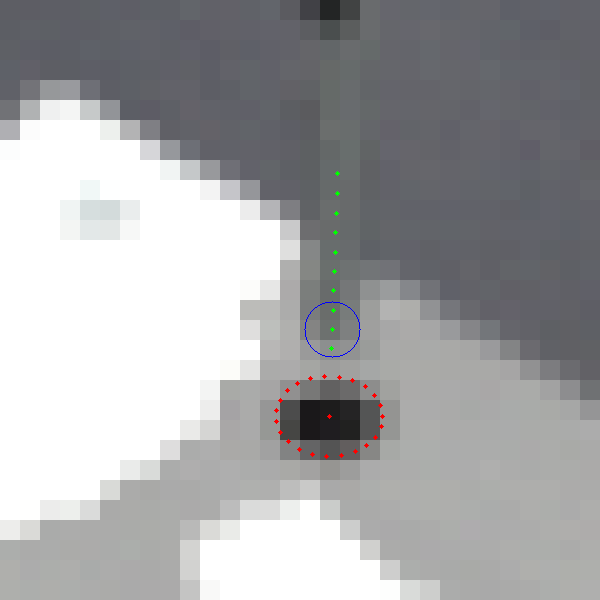

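The predicted and observed tips agree to about 1.5 mm, with the rod slightly on the far side. I'll nudge it 0.7/0.8 mm and enter the socket slowly.

>>> arm_command(motion=[-1, 0.7, -0.8, 0, 0, 0, 0, -1, 0.7, -0.8, 4, 0, 0, 0, -1, 0.7, -0.8, 8, 0, 0, 0, -1, 0.7, -0.8, 11, 0, 0, 0, -1, 0.7, -0.8, 14, 0, 0, 0, -1, 0.7, -0.8, 17, 0, 0, 0, -1, 0.7, -0.8, 19, 0, 0, 0, -1, 0.7, -0.8, 19, 0, 0, 0])

```text
t: 7.9
eef_pos: [513.1, 13.7, 139.3]
tcp_rot: [3.142, 0.0, -0.0]
ft_force: [-0.1, -0.5, -0.8]
opening: 0.186
```

```bash
python3 snap.py 6 240,160,75,75
```

```text
{'t': np.float64(7.95), 'eef_pos': array([513.1589,  13.7471, 139.4947]), 'tcp_rot': array([3.1415e+00, 2.0000e-04, 0.0000e+00]), 'ft_force': array([ 0.3164,  0.0125, -1.2945]), 'opening': np.float64(0.1853)}
```

View pics/scene6.png

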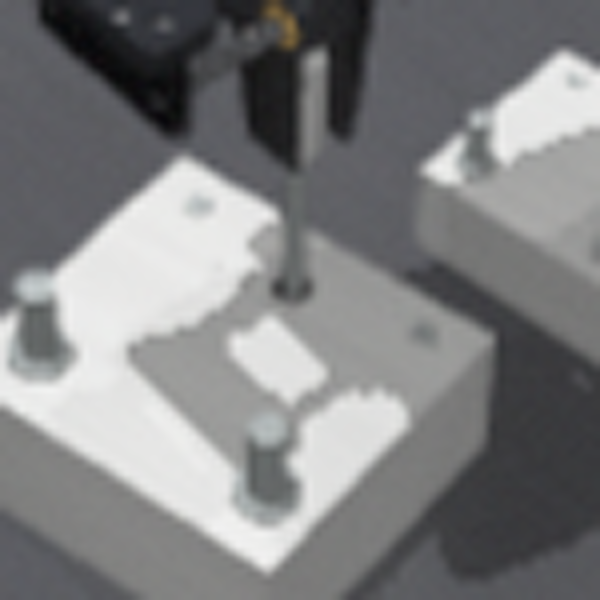

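The rod is in the hole with no force. Going down to just above the first possible bottom (tip z 40).

>>> arm_command(motion=[-1, 0, 0, 3, 0, 0, 0, -1, 0, 0, 6, 0, 0, 0, -1, 0, 0, 9, 0, 0, 0, -1, 0, 0, 12, 0, 0, 0, -1, 0, 0, 14, 0, 0, 0, -1, 0, 0, 14, 0, 0, 0, -1, 0, 0, 14, 0, 0, 0])

```text
t: 8.65
eef_pos: [513.2, 13.7, 125.6]
tcp_rot: [3.141, 0.0, 0.0]
ft_force: [0.3, 0.7, -0.4]
opening: 0.182
```

>>> arm_command(motion=[-1, 0, 0, 0.6, 0, 0, 0, -1, 0, 0, 1.2, 0, 0, 0])

```text
t: 8.85
eef_pos: [513.3, 13.7, 124.5]
tcp_rot: [3.141, -0.0, -0.0]
ft_force: [-0.6, 0.7, -0.7]
opening: 0.183
```

>>> arm_command(motion=[-1, 0, 0, 0.5, 0, 0, 0, -1, 0, 0, 1, 0, 0, 0])

```text
t: 9.05
eef_pos: [513.2, 13.7, 123.4]
tcp_rot: [3.141, -0.0, 0.0]
ft_force: [0.4, 0.6, -0.6]
opening: 0.188
```

>>> arm_command(motion=[-1, 0, 0, 0.5, 0, 0, 0, -1, 0, 0, 0.8, 0, 0, 0])

```text
t: 9.25
eef_pos: [513.2, 13.7, 122.6]
tcp_rot: [3.142, -0.0, -0.0]
ft_force: [0.8, -1.5, -1.1]
opening: 0.187
```

>>> arm_command(motion=[-1, 0, 0, 0.4, 0, 0, 0, -1, 0, 0, 0.8, 0, 0, 0])

```text
t: 9.45
eef_pos: [513.2, 13.7, 121.8]
tcp_rot: [3.141, -0.0, 0.0]
ft_force: [-0.4, 0.1, -1.1]
opening: 0.186
```

>>> arm_command(motion=[-1, 0, 0, 0.4, 0, 0, 0, -1, 0, 0, 0.8, 0, 0, 0])

```text
t: 9.65
eef_pos: [513.2, 13.7, 121.0]
tcp_rot: [3.142, -0.0, 0.0]
ft_force: [-0.4, 0.3, -1.2]
opening: 0.183
```

>>> arm_command(motion=[-1, 0, 0, 0.4, 0, 0, 0, -1, 0, 0, 0.8, 0, 0, 0])

```text
t: 9.85
eef_pos: [513.2, 13.8, 120.2]
tcp_rot: [3.142, -0.0, 0.0]
ft_force: [0.5, -1.4, -1.0]
opening: 0.184
```

It isn't 22 mm deep. Next candidate is tip z 28.

>>> arm_command(motion=[-1, 0, 0, 1.5, 0, 0, 0, -1, 0, 0, 3, 0, 0, 0, -1, 0, 0, 4.5, 0, 0, 0, -1, 0, 0, 6, 0, 0, 0, -1, 0, 0, 6.6, 0, 0, 0, -1, 0, 0, 6.6, 0, 0, 0])

```text
t: 10.45
eef_pos: [513.1, 13.7, 113.5]
tcp_rot: [3.142, 0.0, 0.0]
ft_force: [0.5, -0.2, -1.6]
opening: 0.186
```

>>> arm_command(motion=[-1, 0, 0, 0.5, 0, 0, 0, -1, 0, 0, 1, 0, 0, 0])

```text
t: 10.65
eef_pos: [513.2, 13.7, 112.6]
tcp_rot: [3.141, -0.0, 0.0]
ft_force: [-0.5, 0.2, -1.2]
opening: 0.182
```

>>> arm_command(motion=[-1, 0, 0, 0.4, 0, 0, 0, -1, 0, 0, 0.8, 0, 0, 0])

```text
t: 10.85
eef_pos: [513.2, 13.7, 111.8]
tcp_rot: [3.141, -0.0, 0.0]
ft_force: [0.9, -0.2, -1.2]
opening: 0.183
```

>>> arm_command(motion=[-1, 0, 0, 0.4, 0, 0, 0, -1, 0, 0, 0.7, 0, 0, 0])

```text
t: 11.05
eef_pos: [513.2, 13.8, 111.1]
tcp_rot: [3.142, -0.0, 0.0]
ft_force: [-0.4, -0.4, -0.6]
opening: 0.184
```

>>> arm_command(motion=[-1, 0, 0, 0.3, 0, 0, 0, -1, 0, 0, 0.5, 0, 0, 0])

```text
t: 11.25
eef_pos: [513.2, 13.7, 110.6]
tcp_rot: [3.142, -0.0, -0.0]
ft_force: [0.6, 0.1, -0.0]
opening: 0.187
```

>>> arm_command(motion=[-1, 0, 0, 0.3, 0, 0, 0, -1, 0, 0, 0.5, 0, 0, 0])

```text
t: 11.45
eef_pos: [513.3, 13.7, 110.3]
tcp_rot: [3.141, -0.0, 0.0]
ft_force: [-0.6, 0.5, 3.5]
opening: 0.184
```

>>> arm_command(motion=[-1, 0, 0, 0.3, 0, 0, 0, -1, 0, 0, 0.5, 0, 0, 0])

```text
t: 11.65
eef_pos: [513.4, 13.7, 110.1]
tcp_rot: [3.141, -0.001, 0.0]
ft_force: [-1.2, 0.4, 8.9]
opening: 0.181
```

Contact at TCP z of about 110.5, so tip 27.9, so 34 mm deep. The last step pressed about 9 N, above the 8 N band; easing off to about 5 N and holding.

>>> arm_command(motion=[-1, 0, 0, -0.4, 0, 0, 0, -1, 0, 0, -0.4, 0, 0, 0])

```text
t: 11.85
eef_pos: [513.3, 13.7, 110.2]
tcp_rot: [3.141, -0.0, 0.0]
ft_force: [-0.9, 0.4, 4.6]
opening: 0.185
```

>>> arm_command(motion=[-1, 0, 0, 0, 0, 0, 0, -1, 0, 0, 0, 0, 0, 0, -1, 0, 0, 0, 0, 0, 0, -1, 0, 0, 0, 0, 0, 0])

```text
t: 12.25
eef_pos: [513.3, 13.7, 110.2]
tcp_rot: [3.141, -0.0, 0.0]
ft_force: [0.1, -0.2, 6.3]
opening: 0.185
```

Held at about 6 N, so the socket is 34 mm deep and post_b is the right one. Returning the rod.

>>> arm_command(motion=[-1, 0, 0, -5, 0, 0, 0, -1, 0, 0, -20, 0, 0, 0, -1, 0, 0, -45, 0, 0, 0, -1, 0, 0, -75, 0, 0, 0, -1, 0, 0, -95, 0, 0, 0, -1, 0, 0, -100, 0, 0, 0, -1, 1, -25, -100, 0, 0, 0, -1, 3, -70, -100, 0, 0, 0, -1, 5, -120, -100, 0, 0, 0, -1, 7, -170, -100, 0, 0, 0, -1, 9, -215, -100, 0, 0, 0, -1, 9.8, -240, -90, 0, 0, 0, -1, 9.8, -252.2, -60, 0, 0, 0, -1, 9.8, -252.2, -35, 0, 0, 0, -1, 9.8, -252.2, -24, 0, 0, 0, -1, 9.8, -252.2, -24, 0, 0, 0, -1, 9.8, -252.2, -24, 0, 0, 0, -1, 9.8, -252.2, -24, 0, 0, 0])

```text
t: 14.05
eef_pos: [523.6, 265.8, 135.1]
tcp_rot: [-3.141, -0.002, -0.001]
ft_force: [-0.4, 0.5, -0.9]
opening: 0.187
```

```bash
python3 snap.py 7 300,195,75,75; python3 ov.py scene7.npz 520.7 265.3 51 pics/ov7.png 325,240
```

```text
{'t': np.float64(14.1), 'eef_pos': array([523.52  , 265.8306, 135.1434]), 'tcp_rot': array([-3.141e+00, -1.800e-03, -5.000e-04]), 'ft_force': array([ 0.6796, -0.1742, -0.3392]), 'opening': np.float64(0.1809)}
```

View pics/scene7.png

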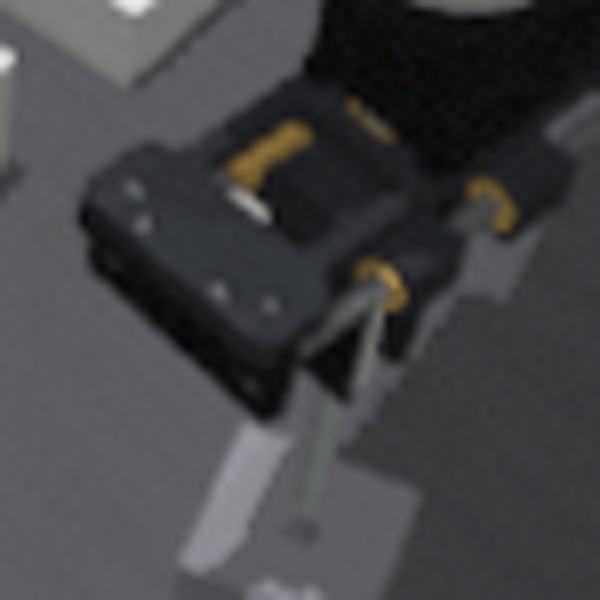

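View pics/ov7.png

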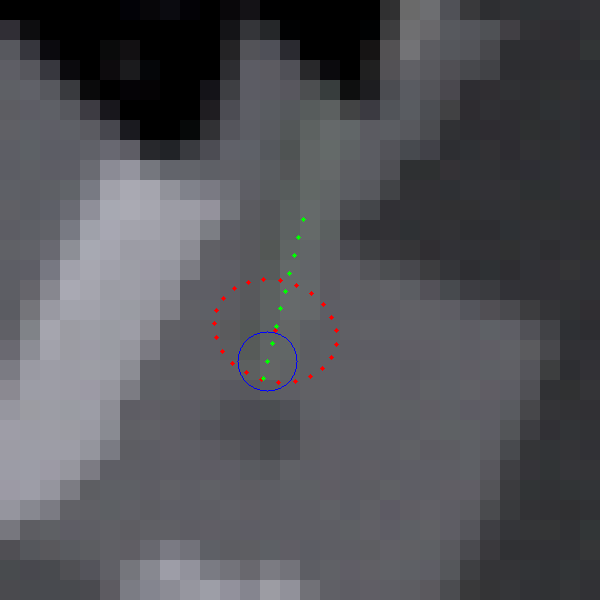

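The tip's downward projection falls on the hole (about 265,425). Lowering slowly.

>>> arm_command(motion=[-1, 0, 0, 4, 0, 0, 0, -1, 0, 0, 8, 0, 0, 0, -1, 0, 0, 11, 0, 0, 0, -1, 0, 0, 13, 0, 0, 0, -1, 0, 0, 14, 0, 0, 0])

```text
t: 14.6
eef_pos: [522.9, 265.9, 119.7]
tcp_rot: [3.141, 0.0, 0.0]
ft_force: [1.0, 0.0, -0.1]
opening: 0.186
```

>>> arm_command(motion=[-1, 0, 0, 1.5, 0, 0, 0, -1, 0, 0, 3, 0, 0, 0, -1, 0, 0, 3, 0, 0, 0])

```text
t: 14.9
eef_pos: [522.9, 265.9, 116.8]
tcp_rot: [3.141, 0.0, 0.0]
ft_force: [0.6, -0.1, -0.5]
opening: 0.182
```

>>> arm_command(motion=[-1, 0, 0, 3, 0, 0, 0, -1, 0, 0, 6, 0, 0, 0, -1, 0, 0, 10, 0, 0, 0, -1, 0, 0, 14, 0, 0, 0, -1, 0, 0, 18, 0, 0, 0, -1, 0, 0, 21, 0, 0, 0, -1, 0, 0, 23, 0, 0, 0, -1, 0, 0, 24, 0, 0, 0, -1, 0, 0, 24.5, 0, 0, 0, -1, 0, 0, 24.5, 0, 0, 0])

```text
t: 15.9
eef_pos: [523.0, 265.9, 92.5]
tcp_rot: [3.142, -0.0, 0.0]
ft_force: [-0.3, 0.9, -1.1]
opening: 0.185
```

>>> arm_command(motion=[-1, 0, 0, 0.5, 0, 0, 0, -1, 0, 0, 1, 0, 0, 0, -1, 0, 0, 1.3, 0, 0, 0, -1, 0, 0, 1.3, 0, 0, 0])

```text
t: 16.3
eef_pos: [523.0, 265.9, 91.2]
tcp_rot: [3.141, -0.0, 0.0]
ft_force: [-0.1, 0.5, -1.0]
opening: 0.186
```

>>> arm_command(motion=[-1, 0, 0, 0.3, 0, 0, 0, -1, 0, 0, 0.5, 0, 0, 0, -1, 0, 0, 0.5, 0, 0, 0])

```text
t: 16.6
eef_pos: [523.0, 266.0, 90.7]
tcp_rot: [3.142, -0.0, -0.0]
ft_force: [-0.9, -0.8, 0.2]
opening: 0.185
```

>>> arm_command(motion=[-0.5, 0, 0, 0, 0, 0, 0, -0.3, 0, 0, 0, 0, 0, 0, 0, 0, 0, 0, 0, 0, 0, 0.2, 0, 0, 0, 0, 0, 0, 0.2, 0, 0, 0, 0, 0, 0, 0.2, 0, 0, -10, 0, 0, 0, 0.2, 0, 0, -35, 0, 0, 0, 0.2, 0, 0, -75, 0, 0, 0, 0.2, 0, 0, -115, 0, 0, 0, 0.2, 0, 0, -125, 0, 0, 0])

```text
t: 17.6
eef_pos: [524.2, 266.5, 220.7]
tcp_rot: [-3.139, -0.006, 0.0]
ft_force: [0.2, 1.0, 0.2]
opening: 0.596
```

>>> arm_command(motion=[0.2, 3, 40, 0, 0, 0, 3.5, 0.2, 5, 90, 0, 0, 0, 3.5, 0.2, 7, 140, 0, 0, 0, 3.5, 0.2, 9, 190, 0, 0, 0, 3.5, 0.2, 11, 230, 0, 0, 0, 3.5, 0.2, 12, 250, 0, 0, 0, 3.5, 0.2, 12, 250, 0, 0, 0, 3.5])

```text
t: 18.3
eef_pos: [534.9, 13.7, 215.7]
tcp_rot: [3.141, 0.0, -0.064]
ft_force: [0.1, 0.4, -0.3]
opening: 0.6
```

```bash
python3 - <<'E'
from h import *
p,d=env.read_camera("scene");np.savez("scene8.npz",p=p,d=d)
a=cv2.resize(p[230:285,315:360,::-1],None,fx=8,fy=8,interpolation=cv2.INTER_CUBIC)
b=cv2.resize(p[120:175,185:235,::-1],None,fx=8,fy=8,interpolation=cv2.INTER_CUBIC)
cv2.imwrite("pics/s8.png",np.hstack([a,b])); print(env.state()["eef_pos"])
E
```

```text
[534.82949748  15.11382348 215.71530773]
```

View pics/s8.png

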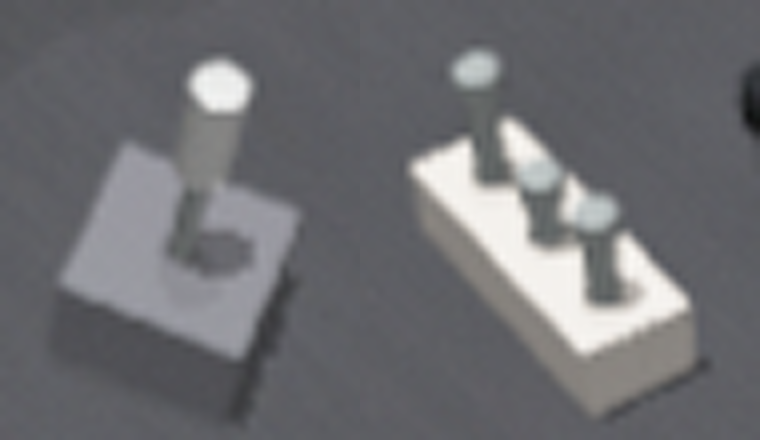

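The rod stands upright in its stand again. Now the head centres of the posts.

```bash
python3 - <<'E'
from h import *
from m2 import cen
p=np.load("scene8.npz")["p"];t=np.load("top0.npz")["p"];s0=np.load("scene0.npz")["p"]
f=lambda g:np.clip(g-120,0,60)
b=p.astype(float)
# head tops are bluish: use colour b-r
def cenc(I,uv,rad,thr):
    I=cv2.GaussianBlur(I,(0,0),.6).astype(float);w=np.clip(I.mean(2)-thr,0,40)*((I[...,2]-I[...,0])>-2);v,u=np.mgrid[:384,:512];w=w*(np.hypot(u-uv[0],v-uv[1])<rad);return np.array([(w*u).sum(),(w*v).sum()])/w.sum()
for nm,uv,z in(("b",(214.2,146.2),80),("a",(207,141.4),68),("c",(199.2,128.4),92)):
    c=cenc(p,uv,3.5,125);c2=cenc(s0,uv,3.5,125);print(nm,c.round(2),back("scene",c,z).round(1),back("scene",c2,z).round(1))
a=-.061
for y in(45,0,-45): print([535.27-y*np.sin(a),-301.43+y*np.cos(a)])
c=cv2.resize(p[135:160,200:230,::-1],None,fx=20,fy=20,interpolation=cv2.INTER_NEAREST)
def dr(q,z,r,col):
  for k in np.linspace(0,6.28,40):
    u=(proj("scene",[q[0]+r*np.cos(k),q[1]+r*np.sin(k),z])[0]-[199.5,134.5])*20;cv2.circle(c,tuple(int(x) for x in u),1,col,-1)
dr((538,-256.5),80,10,(0,0,255));dr((538,-256.5),35,7.9,(0,255,0));dr((535.3,-301.4),68,10,(0,0,255));dr((535.3,-301.4),35,7.9,(0,255,0))
cv2.imwrite("pics/heads.png",c)
E
```

```text
b [213.67 146.04] [ 538.8 -255.9   80. ] [ 538.9 -256.    80. ]
a [207.07 141.37] [ 535.7 -299.8   68. ] [ 536.1 -300.1   68. ]
c [198.94 128.19] [ 533.6 -345.5   92. ] [ 533.5 -345.5   92. ]
[np.float64(538.0132979591955), np.float64(-256.51369654226795)]
[np.float64(535.27), np.float64(-301.43)]
[np.float64(532.5267020408045), np.float64(-346.34630345773206)]
```

View pics/heads.png

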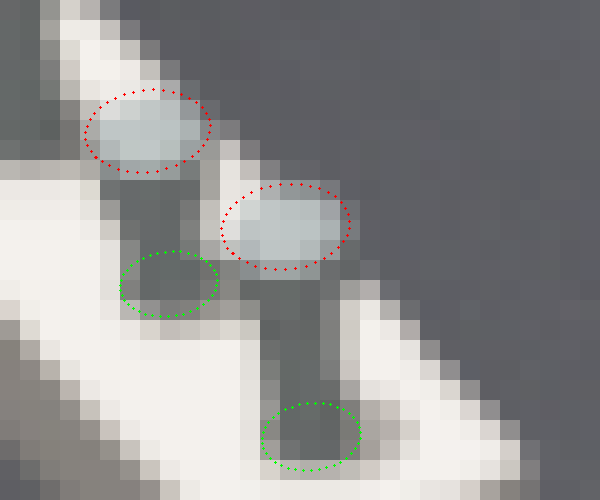

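>>> arm_command(motion=[0.2, 4, 40, 0, 0, 0, 0, 0.2, 8, 90, 0, 0, 0, 0, 0.2, 12, 140, 0, 0, 0, 0, 0.2, 16, 190, 0, 0, 0, 0, 0.2, 20, 235, 0, 0, 0, 0, 0.2, 22.2, 262, 0, 0, 0, 0, 0.2, 22.2, 270.8, 30, 0, 0, 0, 0.2, 22.2, 270.8, 60, 0, 0, 0, 0.2, 22.2, 270.8, 85, 0, 0, 0, 0.2, 22.2, 270.8, 85, 0, 0, 0, 0.2, 22.2, 270.8, 85, 0, 0, 0, 0.2, 22.2, 270.8, 85, 0, 0, 0])

```text
t: 19.55
eef_pos: [541.5, -255.4, 132.2]
tcp_rot: [3.141, -0.002, -0.06]
ft_force: [0.6, -0.8, 0.3]
opening: 0.602
```

```bash
python3 snap.py 9 180,105,75,75
```

```text
{'t': np.float64(19.6), 'eef_pos': array([ 541.3972, -255.5152,  132.2786]), 'tcp_rot': array([ 3.1405e+00, -2.1000e-03, -6.0400e-02]), 'ft_force': array([-1.0048,  0.6197, -0.7324]), 'opening': np.float64(0.5977)}
```

View pics/scene9.png

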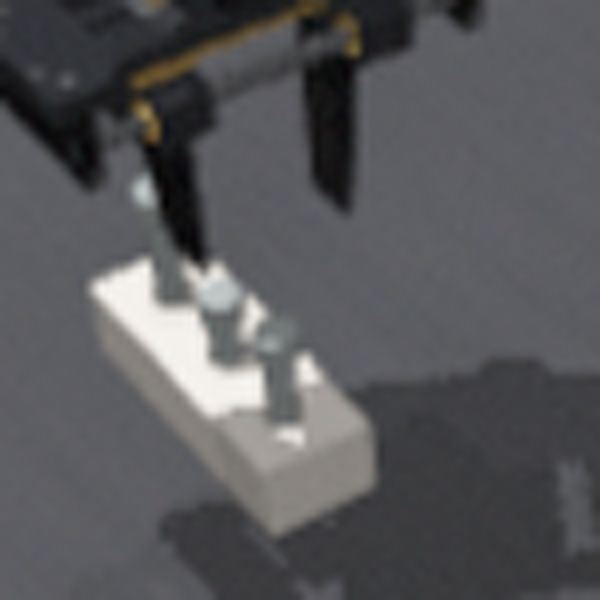

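Finger midpoint, projected down, lands on the near post (b) head at about (277,335). Descending.

>>> arm_command(motion=[0.2, 0, 0, 15, 0, 0, 0, 0.2, 0, 0, 35, 0, 0, 0, 0.2, 0, 0, 52, 0, 0, 0, 0.2, 0, 0, 64, 0, 0, 0, 0.2, 0, 0, 71, 0, 0, 0, 0.2, 0, 0, 75, 0, 0, 0, 0.2, 0, 0, 76.5, 0, 0, 0, 0.2, 0, 0, 76.5, 0, 0, 0, 0.2, 0, 0, 76.5, 0, 0, 0])

```text
t: 20.5
eef_pos: [540.8, -255.9, 54.8]
tcp_rot: [3.141, -0.001, -0.061]
ft_force: [0.9, 0.6, -0.7]
opening: 0.599
```

```bash
python3 snap.py 10 180,105,75,75
```

```text
{'t': np.float64(20.55), 'eef_pos': array([ 540.8107, -255.8596,   54.7083]), 'tcp_rot': array([ 3.1411e+00, -7.0000e-04, -6.1100e-02]), 'ft_force': array([ 0.3965, -0.2172, -0.1855]), 'opening': np.float64(0.6003)}
```

View pics/scene10.png

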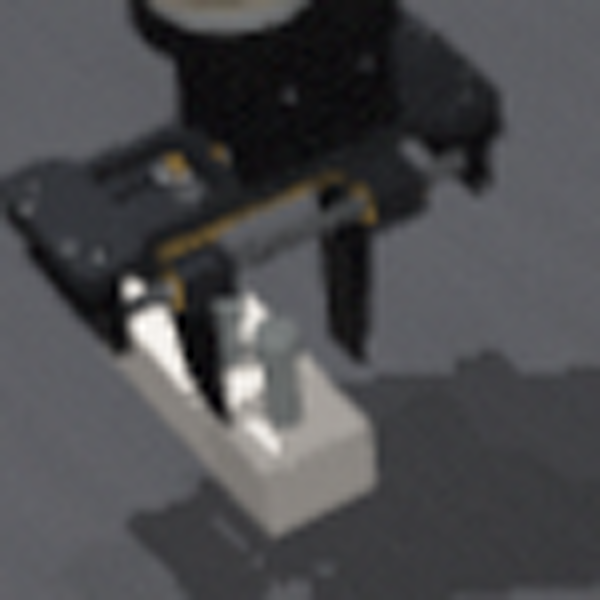

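The fingers straddle post b symmetrically. Closing.

>>> arm_command(motion=[-0.3, 0, 0, 0, 0, 0, 0, -0.4, 0, 0, 0, 0, 0, 0, -0.5, 0, 0, 0, 0, 0, 0, -1, 0, 0, 0, 0, 0, 0, -1, 0, 0, 0, 0, 0, 0, -1, 0, 0, 0, 0, 0, 0, -1, 0, 0, 0, 0, 0, 0])

```text
t: 21.25
eef_pos: [540.7, -255.7, 54.2]
tcp_rot: [3.141, -0.0, -0.061]
ft_force: [0.9, 0.4, -0.7]
opening: 0.204
```

```bash
python3 -c "
from h import *
for i in range(3):
  env.read_camera('top');s=env.state();print(s['eef_pos'].round(2),s['ft_force'].round(1),s['opening'],s['moment'].round(2))"
```

```text
[ 540.63 -255.75   54.25] [-0.1 -0.   0.2] 0.20260332706140688 [-0.01 -0.06 -0.03]
[ 540.62 -255.73   54.24] [-0.2  0.   0.5] 0.1991553695897621 [ 0.   -0.09  0.02]
[ 540.64 -255.71   54.23] [ 0.8 -0.1 -0. ] 0.20266778348782513 [-0.02 -0.1  -0.03]
```

>>> arm_command(motion=[-1, 0, 0, -4, 0, 0, 0, -1, 0, 0, -12, 0, 0, 0, -1, 0, 0, -25, 0, 0, 0, -1, 0, 0, -45, 0, 0, 0, -1, 0, 0, -75, 0, 0, 0, -1, 0, 0, -105, 0, 0, 0, -1, 0, 0, -116, 0, 0, 0, -1, 0, 0, -116, 0, 0, 0, -1, 0, 0, -116, 0, 0, 0])

```text
t: 22.3
eef_pos: [540.2, -255.5, 169.5]
tcp_rot: [-3.141, 0.001, -0.061]
ft_force: [-0.2, 0.5, -1.8]
opening: 0.201
```

```bash
python3 snap.py 11 180,80,75,75
```

```text
{'t': np.float64(22.35), 'eef_pos': array([ 540.0936, -255.4088,  169.0338]), 'tcp_rot': array([-3.1408e+00,  1.6000e-03, -6.1100e-02]), 'ft_force': array([ 0.207 , -0.2713, -1.1177]), 'opening': np.float64(0.2002)}
```

View pics/scene11.png

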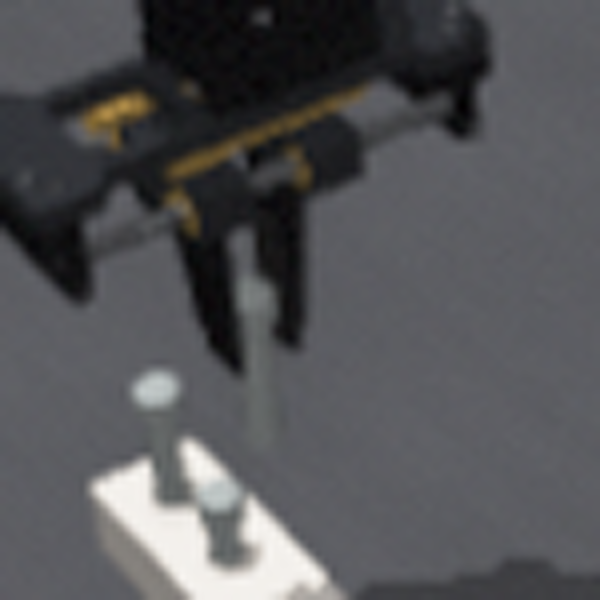

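Post b is out and vertical, and the other two are untouched. Moving above the socket.

>>> arm_command(motion=[-1, -6, -25, 0, 0, 0, 0, -1, -14, -70, 0, 0, 0, 0, -1, -22, -120, 0, 0, 0, 0, -1, -30, -170, 0, 0, 0, 0, -1, -38, -215, 0, 0, 0, 0, -1, -42, -250, 0, 0, 0, 0, -1, -44.2, -266.2, 0, 0, 0, 0, -1, -44.2, -266.2, 20, 0, 0, 0, -1, -44.2, -266.2, 40, 0, 0, 0, -1, -44.2, -266.2, 52, 0, 0, 0, -1, -44.2, -266.2, 57, 0, 0, 0, -1, -44.2, -266.2, 57, 0, 0, 0, -1, -44.2, -266.2, 57, 0, 0, 0, -1, -44.2, -266.2, 57, 0, 0, 0, -1, -44.2, -266.2, 57, 0, 0, 0, -1, -44.2, -266.2, 57, 0, 0, 0])

```text
t: 23.95
eef_pos: [512.9, 12.6, 113.6]
tcp_rot: [3.141, -0.001, -0.061]
ft_force: [-0.5, 0.4, -1.2]
opening: 0.204
```

```bash
python3 snap.py 12 240,160,75,75; python3 - <<'E'
from h import *
P=np.load("scene12.npz")["p"];u0,v0=258,168
c=cv2.resize(np.clip((P[v0:v0+36,u0:u0+36].astype(float)-20)*1.2,0,255).astype(np.uint8)[:,:,::-1],None,fx=16,fy=16,interpolation=cv2.INTER_NEAREST)
def dr(q,z,r,col):
  for k in np.linspace(0,6.28,30):
    u=(proj("scene",[q[0]+r*np.cos(k),q[1]+r*np.sin(k),z])[0]-[u0-.5,v0-.5])*16;cv2.circle(c,tuple(int(x) for x in u),1,col,-1)
s=env.state()["eef_pos"]-[2.4,.6,0]
dr((510.3,12.1),62,7.6,(0,0,255)); dr(s,s[2]-44.24,7,(0,255,0)); dr(s,s[2]-44.24+20,7,(0,255,0));dr(s,s[2]-44.24+70,10,(255,255,0))
cv2.imwrite("pics/ov12.png",c)
E
```

```text
{'t': np.float64(24.0), 'eef_pos': array([512.8395,  12.653 , 113.5359]), 'tcp_rot': array([ 3.1415e+00, -6.0000e-04, -6.1100e-02]), 'ft_force': array([-0.2185,  1.3199, -0.8335]), 'opening': np.float64(0.2015)}
```

View pics/ov12.png

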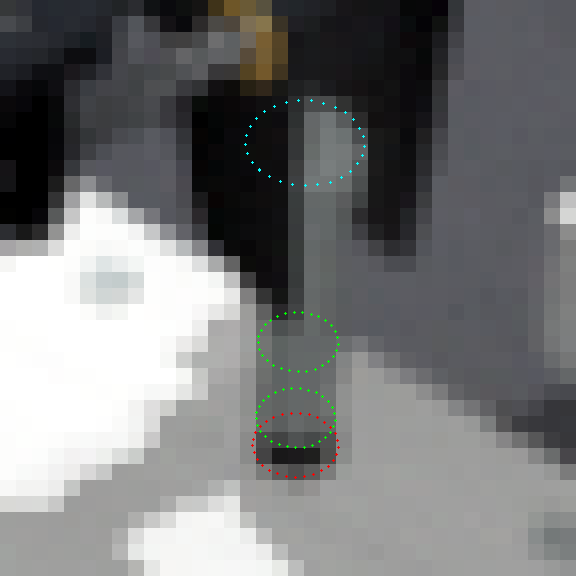

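Post foot and socket outlines match the model within about 0.5 mm. Lowering gently, watching the force at the rim (foot z 62 ↔ TCP 106.2).

>>> arm_command(motion=[-1, 0, 0, 2, 0, 0, 0, -1, 0, 0, 4, 0, 0, 0, -1, 0, 0, 5.5, 0, 0, 0, -1, 0, 0, 6, 0, 0, 0, -1, 0, 0, 6, 0, 0, 0])

```text
t: 24.5
eef_pos: [512.7, 12.7, 107.1]
tcp_rot: [3.142, 0.0, -0.061]
ft_force: [-0.3, 0.5, -1.3]
opening: 0.2
```

>>> arm_command(motion=[-1, 0, 0, 0.5, 0, 0, 0, -1, 0, 0, 1, 0, 0, 0])

```text
t: 24.7
eef_pos: [512.8, 12.7, 106.2]
tcp_rot: [3.142, -0.0, -0.061]
ft_force: [0.2, -0.5, -0.9]
opening: 0.203
```

>>> arm_command(motion=[-1, 0, 0, 0.3, 0, 0, 0, -1, 0, 0, 0.6, 0, 0, 0])

```text
t: 24.9
eef_pos: [512.7, 12.7, 105.6]
tcp_rot: [3.142, -0.0, -0.061]
ft_force: [-0.4, 0.1, -1.0]
opening: 0.205
```

>>> arm_command(motion=[-1, 0, 0, 0.3, 0, 0, 0, -1, 0, 0, 0.6, 0, 0, 0])

```text
t: 25.1
eef_pos: [512.7, 12.7, 105.0]
tcp_rot: [3.141, 0.0, -0.061]
ft_force: [-0.9, 0.5, -0.1]
opening: 0.201
```

>>> arm_command(motion=[-1, 0, 0, 0.3, 0, 0, 0, -1, 0, 0, 0.6, 0, 0, 0])

```text
t: 25.3
eef_pos: [512.7, 12.7, 104.4]
tcp_rot: [3.142, 0.0, -0.061]
ft_force: [-0.2, 1.1, -1.5]
opening: 0.201
```

>>> arm_command(motion=[-1, 0, 0, 0.4, 0, 0, 0, -1, 0, 0, 0.8, 0, 0, 0, -1, 0, 0, 1.2, 0, 0, 0])

```text
t: 25.6
eef_pos: [512.7, 12.7, 103.2]
tcp_rot: [3.141, -0.0, -0.061]
ft_force: [-0.9, -0.2, -1.6]
opening: 0.199
```

>>> arm_command(motion=[-1, 0, 0, 0.5, 0, 0, 0, -1, 0, 0, 1, 0, 0, 0, -1, 0, 0, 1.5, 0, 0, 0])

```text
t: 25.9
eef_pos: [512.8, 12.7, 101.7]
tcp_rot: [3.142, -0.0, -0.061]
ft_force: [-0.6, -0.2, -0.3]
opening: 0.201
```

It has entered freely. Continuing in stages.

>>> arm_command(motion=[-1, 0, 0, 0.8, 0, 0, 0, -1, 0, 0, 1.6, 0, 0, 0, -1, 0, 0, 2.4, 0, 0, 0, -1, 0, 0, 3.2, 0, 0, 0, -1, 0, 0, 4, 0, 0, 0])

```text
t: 26.4
eef_pos: [512.7, 12.7, 97.6]
tcp_rot: [3.142, 0.0, -0.061]
ft_force: [-0.8, -0.8, -1.7]
opening: 0.207
```

>>> arm_command(motion=[-1, 0, 0, 0.8, 0, 0, 0, -1, 0, 0, 1.6, 0, 0, 0, -1, 0, 0, 2.4, 0, 0, 0, -1, 0, 0, 3.2, 0, 0, 0, -1, 0, 0, 4, 0, 0, 0, -1, 0, 0, 4.8, 0, 0, 0])

```text
t: 27.0
eef_pos: [512.7, 12.7, 92.8]
tcp_rot: [3.141, 0.0, -0.061]
ft_force: [0.3, 0.5, -2.7]
opening: 0.199
```

>>> arm_command(motion=[-1, 0, 0, 0.8, 0, 0, 0, -1, 0, 0, 1.6, 0, 0, 0, -1, 0, 0, 2.4, 0, 0, 0, -1, 0, 0, 3.2, 0, 0, 0, -1, 0, 0, 4, 0, 0, 0, -1, 0, 0, 4.8, 0, 0, 0])

```text
t: 27.6
eef_pos: [512.7, 12.7, 88.1]
tcp_rot: [3.141, -0.0, -0.061]
ft_force: [-0.3, 0.4, -1.8]
opening: 0.201
```

>>> arm_command(motion=[-1, 0, 0, 0.8, 0, 0, 0, -1, 0, 0, 1.6, 0, 0, 0, -1, 0, 0, 2.4, 0, 0, 0, -1, 0, 0, 3.2, 0, 0, 0, -1, 0, 0, 4, 0, 0, 0, -1, 0, 0, 4.8, 0, 0, 0])

```text
t: 28.2
eef_pos: [512.8, 12.7, 83.2]
tcp_rot: [3.142, -0.0, -0.061]
ft_force: [-0.5, -0.2, -1.6]
opening: 0.202
```

>>> arm_command(motion=[-1, 0, 0, 0.8, 0, 0, 0, -1, 0, 0, 1.6, 0, 0, 0, -1, 0, 0, 2.4, 0, 0, 0, -1, 0, 0, 3.2, 0, 0, 0, -1, 0, 0, 4, 0, 0, 0, -1, 0, 0, 4.8, 0, 0, 0])

```text
t: 28.8
eef_pos: [512.7, 12.7, 78.4]
tcp_rot: [3.142, 0.0, -0.061]
ft_force: [0.9, -0.6, -0.9]
opening: 0.205
```

>>> arm_command(motion=[-1, 0, 0, 0.8, 0, 0, 0, -1, 0, 0, 1.6, 0, 0, 0, -1, 0, 0, 2.4, 0, 0, 0, -1, 0, 0, 3.2, 0, 0, 0, -1, 0, 0, 4, 0, 0, 0])

```text
t: 29.3
eef_pos: [512.8, 12.7, 74.5]
tcp_rot: [3.142, -0.0, -0.061]
ft_force: [-0.0, -0.4, -1.3]
opening: 0.201
```

Contact is expected near TCP 72.2.

>>> arm_command(motion=[-1, 0, 0, 0.4, 0, 0, 0, -1, 0, 0, 0.8, 0, 0, 0, -1, 0, 0, 1.2, 0, 0, 0])

```text
t: 29.6
eef_pos: [512.7, 12.7, 73.3]
tcp_rot: [3.142, -0.0, -0.061]
ft_force: [0.2, -0.3, 0.2]
opening: 0.202
```

>>> arm_command(motion=[-1, 0, 0, 0.3, 0, 0, 0, -1, 0, 0, 0.6, 0, 0, 0])

```text
t: 29.8
eef_pos: [512.7, 12.7, 72.7]
tcp_rot: [3.141, -0.0, -0.061]
ft_force: [-0.1, 0.5, -0.2]
opening: 0.197
```

>>> arm_command(motion=[-1, 0, 0, 0.2, 0, 0, 0, -1, 0, 0, 0.4, 0, 0, 0])

```text
t: 30.0
eef_pos: [512.8, 12.7, 72.3]
tcp_rot: [3.142, -0.0, -0.061]
ft_force: [-0.0, 0.1, -1.3]
opening: 0.2
```

>>> arm_command(motion=[-1, 0, 0, 0.2, 0, 0, 0, -1, 0, 0, 0.3, 0, 0, 0])

```text
t: 30.2
eef_pos: [512.8, 12.7, 72.2]
tcp_rot: [3.141, -0.0, -0.061]
ft_force: [-1.6, 0.1, 3.0]
opening: 0.205
```

>>> arm_command(motion=[-1, 0, 0, 0.2, 0, 0, 0, -1, 0, 0, 0.3, 0, 0, 0])

```text
t: 30.4
eef_pos: [512.9, 12.7, 72.1]
tcp_rot: [3.141, -0.001, -0.061]
ft_force: [-0.8, 0.1, 6.5]
opening: 0.205
```

Bottomed at TCP 72.2 as expected, about 6 N. Easing off, releasing and retreating.

>>> arm_command(motion=[-1, 0, 0, -0.4, 0, 0, 0, -0.5, 0, 0, -0.4, 0, 0, 0, -0.3, 0, 0, -0.4, 0, 0, 0, 0, 0, 0, -0.4, 0, 0, 0, 0, 0, 0, -0.4, 0, 0, 0, 0, 0, 0, -0.4, 0, 0, 0, 0, 0, 0, -10, 0, 0, 0, 0, 0, 0, -35, 0, 0, 0, 0, 0, 0, -75, 0, 0, 0, 0, 0, 0, -120, 0, 0, 0, 0, 0, 0, -140, 0, 0, 0, 0, 0, 40, -140, 0, 0, 0, 0, 0, 90, -140, 0, 0, 0, 0, 0, 140, -140, 0, 0, 0, 0, 0, 180, -140, 0, 0, 0, 0, 0, 180, -140, 0, 0, 0, 0, 0, 180, -140, 0, 0, 0])

```text
t: 32.1
eef_pos: [501.4, -167.5, 212.1]
tcp_rot: [-3.142, -0.0, -0.063]
ft_force: [-1.3, 0.6, -0.8]
opening: 0.5
```

```bash
python3 snap.py 13 180,110,200,165; python3 - <<'E'
from h import *
p,d=np.load("scene13.npz")["p"],np.load("scene13.npz")["d"]
cv2.imwrite("pics/s13.png",cv2.resize(p[110:290,180:380,::-1],None,fx=4,fy=3.3333,interpolation=cv2.INTER_CUBIC))
cv2.imwrite("pics/s13f.png",cv2.resize(p[170:245,225:315,::-1],None,fx=8,fy=8,interpolation=cv2.INTER_CUBIC))
D=[d]+[env.read_camera("scene")[1] for _ in range(4)];d=np.median(D,0)
c=C["scene"];v,u=np.mgrid[:384,:512];X=np.stack([(u-c["cx"])/c["fx"]*d,(v-c["cy"])/c["fy"]*d,d],-1)@c["cam_to_world"][:3,:3].T+c["cam_to_world"][:3,3]
a=.2165;R=np.array([[np.cos(a),-np.sin(a)],[np.sin(a),np.cos(a)]])
for l in([40,50],[40,-50],[-40,0]):
    q=np.array([549.12,20.46])+R@l;m=(np.hypot(X[...,0]-q[0],X[...,1]-q[1])<8)&(X[...,2]>90);print(l,m.sum(),np.median(X[m][:,2]) if m.any() else None)
E
```

```text
{'t': np.float64(32.15), 'eef_pos': array([ 501.562 , -166.6027,  212.0915]), 'tcp_rot': array([-3.1415e+00, -1.0000e-04, -6.1600e-02]), 'ft_force': array([-0.0808,  0.8258,  0.1594]), 'opening': np.float64(0.4994)}
[40, 50] 17 99.14296600710998
[40, -50] 15 98.13045732831085
[-40, 0] 20 98.84784346996366
```

View pics/s13.png

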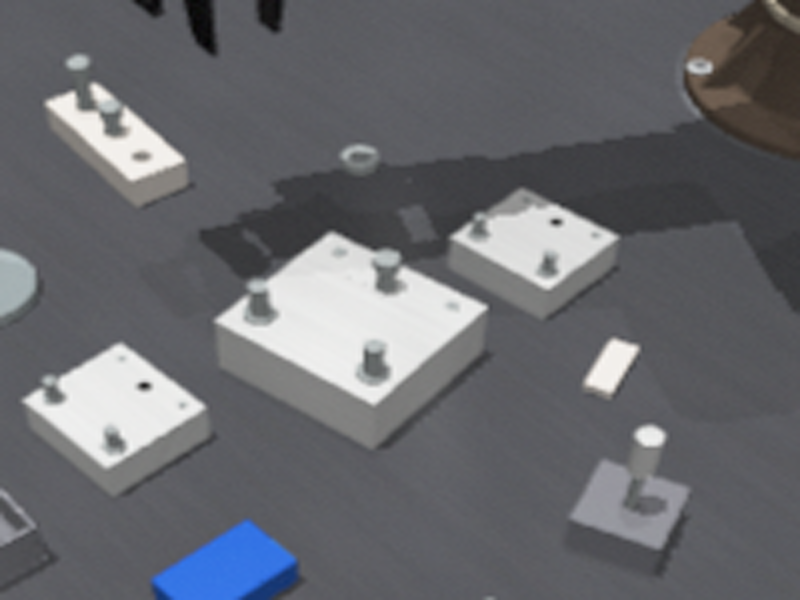

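View pics/s13f.png

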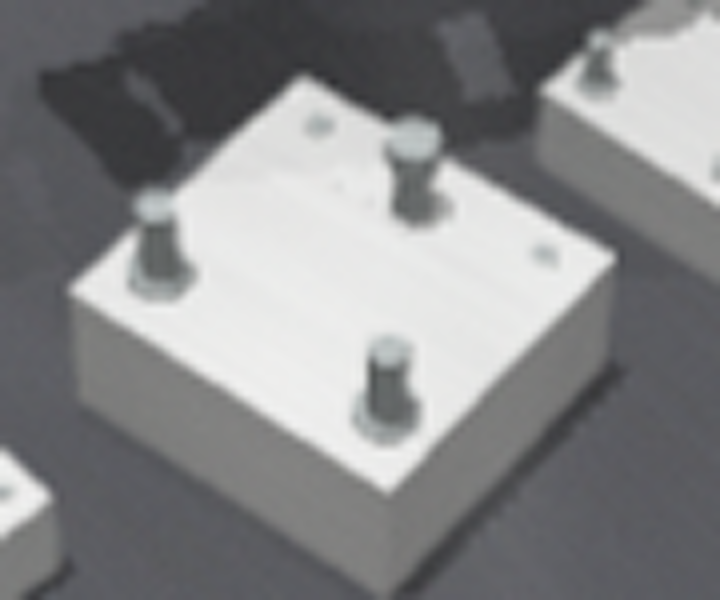

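The post stands in the socket at crop (412,140–215), level with the studs: 98.8 mm against 98.1 and 99.1 mm. The rod is upright in its stand, posts a and c are still in the rack, and nothing else in this view has moved. Handing in.

```bash
python3 -c "
from cell import env
print(env.job_done())"
```

```text
the job is handed in; nothing more can be done
None
```

I measured the socket with the rod, put the rod back in its stand, and set post_b on the socket bottom. I handed the job in at about 32 s of the 70 s allowed.

- **Socket depth:** the rod met the bottom with its tip at about z = 27.9 mm, which means the 34 mm depth. I held it there at about 5–6 N.
- **Press force:** one reading while feeling for the bottom was about 9 N. That is above the 2–8 N asked for but well under the 25 N limit, and I eased off at once.
- **Post:** post_b slid into the socket without side load. It touched the bottom at the expected height with about 6–7 N, and I then let go.
- **Last checks:** the new post's top measured 98.8 mm by camera depth, against 98.1 and 99.1 mm for the two studs. The rod stands upright, posts a and c are still in the rack, the bystanders in that view had not moved, and the gripper is clear. The beaker, bottle and screwdriver were outside that last view.
- **Disagreement:** the two cameras differed by a steady offset of about 4 mm in x and 1 mm in y. I allowed for this by using positions relative to the stand, with checks from the rod and post held in the gripper.

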